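# Fit the guide plate on the two posts of the die set

## Task

Take the guide plate, the one with two collared holes, out of the plate rack and fit it on the die set: both guide posts through its two holes, collars up, pushed fully home so that it sits flat on the die block. It stands on edge in the rack, so first lay it flat on the bench mat, collars up, let go, and take a fresh grip on it for fitting. Do not force it or drop it onto the die set, let go of it at the end, and leave the other plates in the rack, the wrench and the oil bottle alone.

Things in the scene. Friction and masses are not known exactly. Their poses are not given: they have to be found in the camera images.
- plate_c (a point): Centre (half-way in length, width and thickness) of the guide plate, plain aluminium, 170 mm long (y) x 60 wide (z) x 12 thick (x), 0.27 to 0.44 kg. It stands on a long edge in the rack: z up, its collared face (+x) turned to the robot's left, towards the mat; lying collars up, +x points up. The -x face is flat. Either way round fits the posts. To grip it lying, use its long edge faces (z = +-30).
- plate_hole (a point): Centre of one of the plate's two round through holes, 18.5 mm in diameter, at y = +65 and -65 mm on its centre line (this is the +65 one, half-way through the thickness). Round each, on the +x face only, stands a steel collar 6 mm high, 27 mm outside, 19 inside. A 13 x 31 mm slot (long side along y) goes through the plate's middle.
- rack: Low fixed wooden plate rack, 190 x 190 mm, 22 mm high, origin at the centre of its underside. Three slots along its y at x = -60, 0 and +60 mm, 13.5 mm wide, floor 6 mm above the bench: standing plates reach 66 mm above the bench and are held for their lowest 16 mm. The three plates stand in them in any order, 48 mm clear of one another.
- die: Lower half of the die set, bolted to the bench, origin at the centre of its underside, on the bench. Black shoe 100 mm (x) x 230 mm (y) x 20 mm high; bolt heads at its corners reach 28 mm. On its middle a steel die block, 44 mm (x) x 86 mm (y), its flat top 50 mm above the bench; the plate is home when it lies on it, its centre then 56 mm above the bench.
- post_top (a point): Centre of the top of one of the die set's two equal upright steel guide posts, at x = 0, y = +65 and -65 mm of the die set (this is the +65 one). 16 mm in diameter, tops 84 mm above the bench; the last 9 mm taper to 10 mm in diameter.
- mat: Fixed green ribbed rubber mat, 200 mm (x) x 230 mm (y), 3 mm thick, origin at the centre of its underside; clear space between rack and die set to lay a plate on.
- spare_blank_c (a point): Centre of a spare plate, aluminium, 170 x 60 x 12 mm, without holes, standing in the rack (axes as for the guide plate). To be left alone.
- spare_short_c (a point): Centre of a shorter spare plate, aluminium, 135 x 60 x 12 mm, with four small dark screw holes, standing in the rack (axes as for the guide plate). To be left alone.
- wrench: Steel wrench 170 mm long lying flat on the bench beyond the mat; x along its length, origin on the underside. To be left alone.
- oil: Closed white oil bottle, 52 mm in diameter, 120 mm tall, standing on the bench beyond the rack and mat, origin at the centre of its underside. To be left alone.
Things that resemble listed ones, but are neither listed nor needed, are in the scene too. What is shaped like the part that bears plate_c but orange is not meant. What is shaped like the die but blue is not meant.

How it is judged:
On the way:
1. the guide plate lies flat on the mat, collars up, let go (z of plate_c in the frame of mat below 0.013 m and x of plate_c in the frame of mat between -0.1 and 0.1 m and y of plate_c in the frame of mat between -0.115 and 0.115 m and angle between plate_c's own x axis and vertical below 0.1 rad and contact force between plate and the fingers below 0.3 N), for 0.2 s.
At the end, for the whole second after the job is handed in: The plate lies on the die block, both posts through its holes: centre within 4 mm of the die set's centre in its x and y and 53 to 58 mm above its underside, collars up, level within 2 degrees, its length along the line of the posts within 3.5 degrees, at rest and released (x of plate_c in the frame of die between -0.004 and 0.004 m and y of plate_c in the frame of die between -0.004 and 0.004 m and z of plate_c in the frame of die between 0.053 and 0.058 m and angle between plate_c's own x axis and vertical below 0.035 rad and angle between the y axis of plate_c and the y axis of die, either way round below 0.06 rad and linear speed of plate below 0.01 m/s); the robot touches nothing.
It fails at once if the guide plate drops onto the die set (faster than 0.3 m/s just over it) (horizontal distance between plate_c and die below 0.03 m and z of plate_c in the frame of die below 0.09 m and linear speed of plate above 0.3 m/s).
It fails at once if the guide plate is forced on the die set (over 60 N between them) (contact force between plate and die above 60 N).
It fails at once if a spare plate is disturbed (moved over 25 mm) (distance of any of spare_blank_c, spare_short_c from where it was at the start of the episode above 0.025 m).
It fails at once if the wrench or the oil bottle is disturbed (moved over 30 mm) (distance of any of wrench, oil from where it was at the start of the episode above 0.03 m).
It also fails if it takes over 58 s, if anything falls off the work surface, if the arm or the gripper's body presses on something with over 40 N, if the wrist force passes 120 N, or if a joint passes its speed limit or range.

## Robot

A 6-joint arm with a two-finger parallel gripper is mounted at the origin on the work surface. World frame = base frame: x ahead of the robot, y to its left, z up, the work surface at z = 0. Lengths are in m, angles in rad, forces in N, time in s.
With the tool pointing down it reaches from about 0.35 to 0.775 m from the base axis. Payload 5.5 kg.
Tool frame: the origin (TCP) lies midway between the tips of the shut fingers; the grasp point (between the pads) lies 19 mm behind it; z points along the fingers, y is the line along which they close (so a half turn about z gives the same grasp; the last joint's range is limited). The gripper opens to 85 mm and grips with 20 to 120 N. Pads are 22 mm wide; open, the fingers measure 114 mm over their backs; the gripper's body (76 mm by 85 mm) begins 54 mm behind the grasp point. The pads swing forward as they close: fully open they stand 13 mm farther back than shut.
Start: joints at [0.972, 0.313, 0.046, 1.304, 0, 1.431], TCP at [0.255, 0.516, 0.231] pointing down, gripper open.
Joint ranges: [-2.76, 2.76], [-0.86, 1.69], [-1.03, 1.26], [-2.2, 2.34], [-1.47, 1.5], [-3.14, 3.14]. Speed limits (rad/s): [2.57, 2.57, 3.14, 3.14, 3.14, 3.14].

## Interface

Orientations are given as a unit quaternion [w, x, y, z].
In Python, from workcell import env gives the robot as it stands.
- The arm moves only by the tool move_arm, never from a script. Its argument "targets" is a list of rows, each a list of 3 entries, a list of its own where there are three numbers: the shift along the tool's x, y, z in mm, then the turn, a rotation vector about the tool's x, y, z in units of 10 degrees (1.0 is 10 degrees), then the closure, from -1 (fully open) to 1 (shut). In form: [[[dx, dy, dz], [ax, ay, az], gripper], ...]. A call has 1 to 5 rows; each row is the pose to reach, as a shift and turn from the pose commanded when the call began, along the tool's axes at that moment; what a row does not reach only later rows make up. A row lasts 1/8 s, in which the tool goes at most 62.5 mm and 10.7 degrees, less where a joint would pass 70% of its speed; a pose out of reach is approached as far as the arm can. A call with a gripper value outside its range is refused whole. The fingers move at their own pace and stop on an object; "squeeze" is the grip in N (left out, the last holds). Time passes only in rows, so rows that repeat a pose let the fingers close. It gives the time, the measured TCP pose, the force, the opening and the grip force at its end, in the units of the state.
- env.get_state(): the state, without advancing time (a new reading comes with each control period).
- env.read_camera(name): name is "scene" or "top" or "wrist"; returns a dict with "pixels" (420x560x3 uint8, red, green, blue), "fovy" (degrees; the focal length in pixels is half the picture's height over the tangent of half this angle, whatever the lens; pixels are square), "cx", "cy" (the principal point, pixels), "extrinsics" (4x4, takes a point from world to camera coordinates); the wrist camera has in their place "mount" (4x4, takes a point from camera to tool coordinates, whose origin is the TCP and whose axes are the flange's). Camera axes: x right, y up, looking along -z (the intrinsics and any distortion apply to the point x, -y, -z); pixel columns grow to the right and rows downward; lengths in m; the calibration is good to about 2 mm. A picture is of the moment at which its call begins: read the wrist's pose just before it. There is no depth.
- env.hand_in(): hands the job in; it is judged then, once.
Trained networks look in a picture, given as the dict that the camera call returned (one of the last four; its "shot" number tells which), for a name from the list of things; names that differ only in an ending like _2 or _b are one class to them, and where a whole thing is asked for, a point or a joint stands for the part that bears it (a point fixed in the world has none). Each returns a list of dicts, best first, with "confidence" (0 to 1); they miss things now and then, are a little off and sometimes report something else, mostly with a low value. They report only what shows in the picture. A call takes as long as a camera call. They do not tell look-alikes from the thing itself.
- env.spot_in(thing, picture): "centre" ([x, y, z] in m, in world coordinates, good to about 4 mm: the middle of the surface that is visible of it).
- env.regions_of(thing, picture): "mask" (420x560 bool, what is visible of it).
- env.landmark_of(thing, picture): "centre" ([x, y, z] in m, in world coordinates, good to about 4 mm: a listed point, or the origin of a listed thing).
The state is a dict: "clock": time; "joint_pos": joint angles; "qvel": joint speeds; "tau": joint torques, N m; "tcp_pos": TCP position; "orientation": TCP orientation; "wrist_force": force on the tool from outside, world axes, zero at the start; "ft_torque": the same for the moment, N m; "finger_gap": finger opening in m; "grip_force": force on a finger pad.
Only numpy, scipy, OpenCV 4.12 (cv2) and the standard library are available. Lean on these libraries where they do the work, as an engineer would, in place of code of your own. Each camera call takes 0.05 s, during which the arm holds its last target. There are 200 camera calls.

## Working session

There is one attempt and no reset: what is moved stays moved. The work goes in short steps, Python scripts to look and compute and a tool call to move; the robot and the scene stay as the last step left them, time stands still between calls to the robot, and variables do not carry over. Pictures are saved under pics/ and viewed, at most 10 in all, crops included, and the job is handed in when it is done.

Besides the shell and the picture viewer there is one more tool, called after ">>>" as name(argument=value, ...), one argument or row to a line, values as JSON. move_arm: Moves the arm, as the interface text tells. Its arguments: {"type":"object","properties":{"targets":{"type":"array","items":{"type":"array"}},"squeeze":{"type":"number"}},"required":["targets"]}

```bash
ls; mkdir -p pics
cat > h.py <<'E'
import numpy as np, cv2
from workcell import env
from scipy.spatial.transform import Rotation as R
def T_tool(s):
    q=s["orientation"]; T=np.eye(4); T[:3,:3]=R.from_quat([q[1],q[2],q[3],q[0]]).as_matrix(); T[:3,3]=s["tcp_pos"]; return T
def save(p,name,box=None,k=1):
    im=p["pixels"][:,:,::-1]
    if box: im=im[box[1]:box[3],box[0]:box[2]]
    cv2.imwrite("pics/"+name,cv2.resize(im,None,fx=k,fy=k,interpolation=cv2.INTER_CUBIC))
def cam(p,s=None):
    return p["extrinsics"] if "extrinsics" in p else np.linalg.inv(T_tool(s)@np.array(p["mount"]))
def proj(p,X,s=None):
    E=np.array(cam(p,s)); f=p["pixels"].shape[0]/2/np.tan(np.radians(p["fovy"]/2))
    c=(E@np.append(X,1))[:3]; return np.array([p["cx"]+f*c[0]/-c[2], p["cy"]-f*c[1]/-c[2]])
def unproj(p,uv,z,s=None):
    E=np.linalg.inv(np.array(cam(p,s))); f=p["pixels"].shape[0]/2/np.tan(np.radians(p["fovy"]/2))
    d=E[:3,:3]@np.array([(uv[0]-p["cx"])/f,-(uv[1]-p["cy"])/f,-1]); o=E[:3,3]
    return o+d*(z-o[2])/d[2]
E
cat > a.py <<'E'
from h import *
s=env.get_state(); print({k:np.round(v,3) for k,v in s.items()})
for n in ["top","scene"]:
    p=env.read_camera(n); save(p,n+".png"); print(n,{k:v for k,v in p.items() if k!="pixels"})
    for t in ["plate_c","plate_hole","rack","die","post_top","mat","spare_blank_c","spare_short_c","wrench","oil"]:
        for d in env.landmark_of(t,p): print(t,np.round(d["centre"],3),round(d["confidence"],2),np.round(proj(p,d["centre"])))
E
python3 a.py; python3 -c "
import cv2,numpy as np
cv2.imwrite('pics/b.png',np.vstack([cv2.imread('pics/top.png')]))"
```

```text
pics
{'clock': np.float64(0.0), 'joint_pos': array([0.972, 0.314, 0.045, 1.304, 0.   , 1.431]), 'qvel': array([ 0.   , -0.001, -0.002,  0.001,  0.   ,  0.001]), 'tau': array([-0.0000e+00, -4.8063e+01,  2.9853e+01,  1.9000e-02, -0.0000e+00,
       -0.0000e+00]), 'tcp_pos': array([0.254, 0.515, 0.23 ]), 'orientation': array([-0.   ,  0.227,  0.974, -0.001]), 'wrist_force': array([ 0.216,  1.118, -0.396]), 'ft_torque': array([ 0.008,  0.002, -0.024]), 'grip_force': np.float64(0.0), 'finger_gap': np.float64(0.086)}
top {'fovy': 51.30731670306747, 'cx': 274.33967280559693, 'cy': 207.2390367808597, 'extrinsics': array([[ 0.0100049 , -0.99977353,  0.01878279,  0.02656156],
       [ 0.98688238,  0.01289919,  0.16092474, -0.56388811],
       [-0.16113058,  0.01692637,  0.98678794, -1.35246023],
       [ 0.        ,  0.        ,  0.        ,  1.        ]]), 'shot': 1}
plate_c [ 0.301 -0.293  0.03 ] 0.78 [377. 292.]
plate_c [ 0.523 -0.318  0.04 ] 0.7 [383. 221.]
plate_c [ 0.752 -0.406  0.033] 0.56 [407. 153.]
plate_hole [ 0.461 -0.32   0.033] 0.82 [384. 241.]
plate_hole [ 0.821 -0.411  0.029] 0
[... 929 characters left out ...]
late_hole [ 0.463 -0.326  0.037] 0.83 [149. 322.]
plate_hole [ 0.341 -0.243  0.028] 0.74 [133. 273.]
rack [ 0.521 -0.314  0.004] 0.7 [176. 337.]
die [ 0.568  0.257 -0.001] 0.64 [314. 187.]
die [0.603 0.495 0.002] 0.57 [359. 142.]
post_top [0.503 0.24  0.082] 0.86 [292. 161.]
post_top [0.54  0.482 0.084] 0.65 [342. 117.]
mat [ 0.567 -0.02   0.006] 0.67 [263. 253.]
mat [0.504 0.241 0.084] 0.46 [292. 160.]
spare_blank_c [ 0.522 -0.38   0.036] 0.74 [155. 355.]
spare_blank_c [0.742 0.054 0.006] 0.62 [338. 261.]
spare_short_c [ 0.512 -0.26   0.034] 0.79 [186. 309.]
wrench [0.744 0.056 0.005] 0.68 [339. 261.]
wrench [ 0.513 -0.26   0.034] 0.18 [186. 310.]
oil [ 0.768 -0.153 -0.003] 0.61 [308. 334.]
```

View pics/top.png

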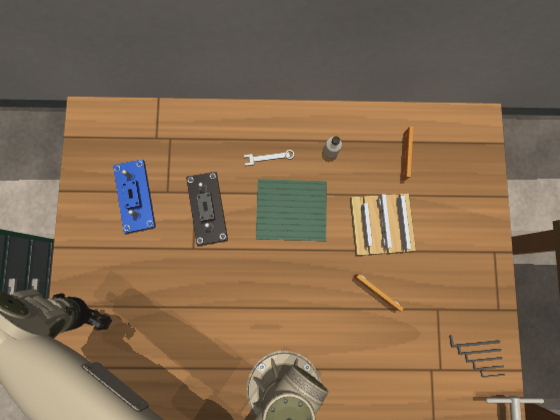

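```bash
python3 -c "
import cv2,numpy as np
a=cv2.imread('pics/top.png')[180:320,320:450]; b=cv2.imread('pics/scene.png')[250:390,60:240]
r=lambda i:cv2.resize(i,None,fx=2.5,fy=2.5,interpolation=cv2.INTER_CUBIC)
cv2.imwrite('pics/crop.png',np.hstack([r(a),r(b)]))"
```

```text
(no output)
```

View pics/crop.png

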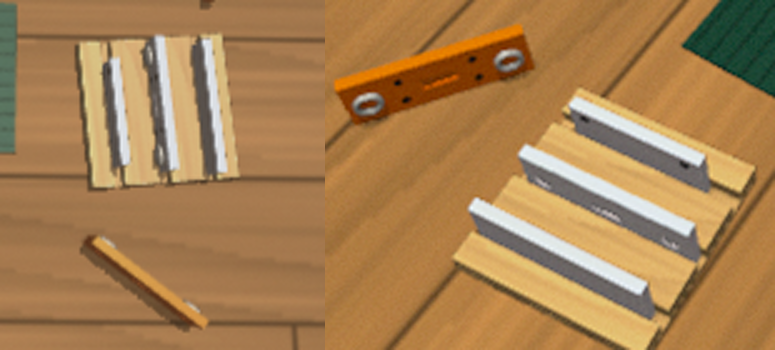

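The middle rack plate at top (383,221) / scene (174,331) is aluminium with two collars on its left side and holes plus a slot, so it is the guide plate. The orange plates at top (379,292) and (407,153) are look-alikes, and the left and right rack plates are the short and blank spares. The die is the black one at (207,208); the blue one at (134,196) is a decoy. Next, yaws from the masks, then moving.

```bash
cat >> h.py <<'E'
def to_tool(s,X,yaw=None):
    "shift in mm in tool axes to bring TCP to X; turn vector (10deg) so tool y lies along world heading yaw, pointing down"
    T=T_tool(s); d=T[:3,:3].T@(np.array(X)-T[:3,3])*1000; r=None
    if yaw is not None:
        best=None
        for k in (0,np.pi):
            y=np.array([np.cos(yaw+k),np.sin(yaw+k),0]); z=np.array([0,0,-1.]); G=np.stack([np.cross(y,z),y,z],1)
            v=R.from_matrix(T[:3,:3].T@G).as_rotvec()/np.radians(10)
            if best is None or np.linalg.norm(v)<np.linalg.norm(best): best=v
        r=best
    return np.round(d,1),None if r is None else np.round(r,2)
E
cat > b.py <<'E'
from h import *
s=env.get_state(); p=env.read_camera("top")
for t,z in [("plate_c",.066),("rack",.022),("mat",.003),("die",.02),("spare_short_c",.066),("spare_blank_c",.066)]:
    for d in env.regions_of(t,p):
        m=d["mask"].copy()
        if t in("plate_c","spare_blank_c","spare_short_c"):
            m&=(p["pixels"].min(2)>150)
        ys,xs=np.nonzero(m)
        if len(xs)<20: continue
        P=np.array([unproj(p,(u,v),z)[:2] for u,v in zip(xs,ys)])
        (c,wh,a)=cv2.minAreaRect((P*1000).astype(np.float32))
        b=cv2.boxPoints((c,wh,a)); e=max((b[1]-b[0],b[2]-b[1]),key=np.linalg.norm)
        print(t,round(d["confidence"],2),np.round(c),np.round(wh),"long axis deg",round(np.degrees(np.arctan2(e[1],e[0]))%180,1),len(xs))
print(to_tool(s,[.521,-.318,.2],np.radians(90)))
E
python3 b.py
```

```text
plate_c 0.71 [ 521. -315.] [166.  21.] long axis deg 4.9 191
rack 0.63 [ 518. -318.] [190. 194.] long axis deg 94.8 2231
mat 0.8 [563. -24.] [229. 200.] long axis deg 88.9 4116
mat 0.63 [ 517. -270.] [143.  24.] long axis deg 4.6 311
die 0.87 [562. 253.] [230. 101.] long axis deg 11.3 2133
die 0.8 [599. 489.] [234. 107.] long axis deg 13.6 2288
spare_short_c 0.75 [ 511. -261.] [133.  12.] long axis deg 4.6 141
spare_blank_c 0.58 [ 519. -381.] [166.  12.] long axis deg 4.7 188
(array([-607.9, -629.4,   31.3]), array([ 0.  ,  0.  , -2.63]))
```

>>> move_arm(
  targets=[
    [[-608, -629, 0], [0, 0, -3.1], 0],
    [[-608, -629, 0], [0, 0, -3.1], 0],
    [[-608, -629, 0], [0, 0, -3.1], 0],
    [[-608, -629, 0], [0, 0, -3.1], 0],
    [[-608, -629, 0], [0, 0, -3.1], 0],
  ],
)

```text
clock: 2.08
tcp_pos: [0.3475, 0.2271, 0.2317]
orientation: [0.001, -0.042, 0.999, 0.0]
wrist_force: [2.6, -0.6, -0.3]
finger_gap: 0.0427
grip_force: 0.0
```

>>> move_arm(
  targets=[
    [[-127, -558, 20], [0, 0, 0], 0],
    [[-127, -558, 20], [0, 0, 0], 0],
    [[-127, -558, 20], [0, 0, 0], 0],
    [[-127, -558, 20], [0, 0, 0], 0],
    [[-127, -558, 20], [0, 0, 0], 0],
  ],
)

```text
clock: 2.7
tcp_pos: [0.4416, -0.0713, 0.2209]
orientation: [0.001, -0.041, 0.999, -0.0]
wrist_force: [1.1, 0.5, 0.4]
finger_gap: 0.0425
grip_force: 0.0
```

>>> move_arm(
  targets=[
    [[-60, -265, 10], [0, 0, 0], 0],
    [[-60, -265, 10], [0, 0, 0], 0],
    [[-60, -265, 10], [0, 0, 0], 0],
    [[-60, -265, 10], [0, 0, 0], 0],
    [[-60, -265, 10], [0, 0, 0], 0],
  ],
)

```text
clock: 3.32
tcp_pos: [0.5231, -0.332, 0.2094]
orientation: [-0.0, -0.04, 0.999, -0.0]
wrist_force: [-0.0, 0.5, 0.6]
finger_gap: 0.0426
grip_force: 0.0
```

```bash
cat > c.py <<'E'
from h import *
s=env.get_state(); p=env.read_camera("wrist"); save(p,"w1.png"); print(s["clock"],np.round(s["tcp_pos"],4),np.round(s["orientation"],3))
print(np.round(p["mount"],3),p["fovy"],p["cx"],p["cy"])
for t in ["plate_c","plate_hole","rack","spare_short_c","spare_blank_c"]:
    for d in env.landmark_of(t,p): print(t,np.round(d["centre"],4),round(d["confidence"],2),np.round(proj(p,d["centre"],s)))
E
python3 c.py
```

```text
3.325 [ 0.5231 -0.332   0.2094] [-0.    -0.04   0.999 -0.   ]
[[ 0.     0.964  0.267  0.066]
 [ 1.     0.    -0.001 -0.001]
 [-0.001  0.267 -0.964 -0.142]
 [ 0.     0.     0.     1.   ]] 59.89503092206506 281.89197710773493 206.09354026718057
plate_c [ 0.5217 -0.3193  0.0387] 0.83 [297. 183.]
plate_hole [ 0.4574 -0.3242  0.0377] 0.76 [299. 107.]
rack [ 0.5157 -0.3149 -0.0023] 0.59 [301. 169.]
spare_short_c [ 0.5156 -0.2608  0.034 ] 0.67 [364. 180.]
spare_blank_c [ 0.5195 -0.3809  0.034 ] 0.73 [228. 174.]
spare_blank_c [ 0.5127 -0.2609  0.0364] 0.72 [365. 178.]
spare_blank_c [ 0.4597 -0.3254  0.0398] 0.21 [297. 110.]
```

View pics/w1.png

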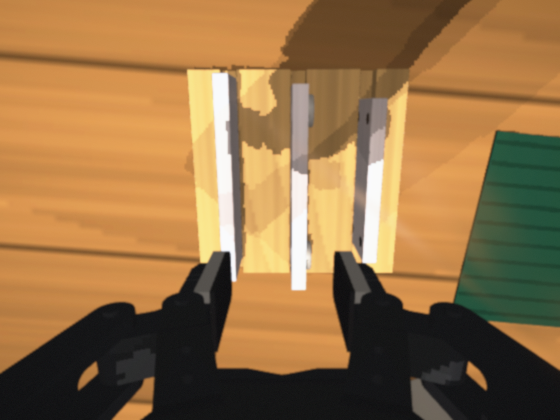

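The picture shows the middle plate's top edge from (300,84) to (299,290), with collar bulges on its right, mat side at (310,110) and (308,250). The spares stand either side.

```bash
cat > d.py <<'E'
from h import *
s=env.get_state(); p=env.read_camera("wrist")
g=p["pixels"].min(2)
pts=[]
for r in range(95,285,10):
    c=np.nonzero(g[r,285:318]>170)[0]
    if len(c)>4: pts.append(unproj(p,(285+(c[0]+c[-1])/2,r),.066,s)[:2])
pts=np.array(pts); k=np.polyfit(pts[:,0],pts[:,1],1); print(len(pts),"yaw",np.degrees(np.arctan(k[0])),"y at .521",np.polyval(k,.521),np.std(pts[:,1]-np.polyval(k,pts[:,0])))
A=unproj(p,(300,84),.066,s);B=unproj(p,(299,290),.066,s);print(A,B,(A+B)/2)
c=(A+B)/2
print(to_tool(s,[c[0],np.polyval(k,c[0]),.08],np.arctan(k[0])+np.pi/2))
E
python3 d.py
```

```text
11 yaw 5.508319503245331 y at .521 -0.31921125290324204 0.0005826865120842478
[ 0.4402841  -0.32114867  0.066     ] [ 0.61019872 -0.30555345  0.066     ] [ 0.52524141 -0.31335106  0.066     ]
(array([ -3.4,   7.9, 130.7]), array([ 0.  , -0.  , -0.07]))
```

```bash
cat > d2.py <<'E'
from h import *
s=env.get_state(); p=env.read_camera("wrist")
g=p["pixels"].astype(int)
for r in (95,150,200,250,275): print(r,[tuple(x) for x in g[r,286:314:2]])
for r in (100,180,270): print(unproj(p,(300,r),.066,s))
E
python3 d2.py
```

```text
95 [(np.int64(159), np.int64(143), np.int64(137)), (np.int64(178), np.int64(163), np.int64(159)), (np.int64(177), np.int64(162), np.int64(159)), (np.int64(181), np.int64(165), np.int64(162)), (np.int64(182), np.int64(166), np.int64(162)), (np.int64(181), np.int64(166), np.int64(162)), (np.int64(179), np.int64(164), np.int64(160)), (np.int64(175), np.int64(159), np.int64(156)), (np.int64(137), np.int64(125), np.int64(117)), (np.int64(112), np.int64(100), np.int64(88)), (np.int64(120), np.int64(102), np.int64(84)), (np.int64(147), np.int64(113), np.int64(72)), (np.int64(149), np.int64(112), np.int64(68)), (np.int64(145), np.int64(110), np.int64(66))]
150 [(np.int64(158), np.int64(144), np.int64(138)), (np.int64(176), np.int64(160), np.int64(156)), (np.int64(174), np.int64(158), np.int64(154)), (np.int64(180), np.int64(163), np.int64(157)), (np.int64(182), np.int64(164), np.int64(159)), (np.int64(180), np.int64(163), np.int64(157)), (np.int64(181), np.int64(162), np.int64(155)), (np.int64(174), np.int64(154), np.int64(145)), (np.int64(142), np.int64(112), np.int64(82)), (np.int64(153), 
[... 1609 characters left out ...]
.int64(251), np.int64(251)), (np.int64(250), np.int64(251), np.int64(252)), (np.int64(250), np.int64(250), np.int64(252)), (np.int64(250), np.int64(251), np.int64(250)), (np.int64(250), np.int64(250), np.int64(248)), (np.int64(248), np.int64(247), np.int64(246)), (np.int64(224), np.int64(170), np.int64(122)), (np.int64(219), np.int64(151), np.int64(81)), (np.int64(219), np.int64(151), np.int64(80)), (np.int64(213), np.int64(147), np.int64(78)), (np.int64(211), np.int64(145), np.int64(78)), (np.int64(213), np.int64(147), np.int64(78)), (np.int64(219), np.int64(151), np.int64(80))]
[ 0.45183075 -0.31996261  0.066     ]
[ 0.51310457 -0.31400387  0.066     ]
[ 0.59140775 -0.30638905  0.066     ]
```

```bash
cat > e.py <<'E'
from h import *
import sys
s=env.get_state(); a=[float(x) for x in sys.argv[1:]]
print(s["clock"],np.round(s["tcp_pos"],4),np.round(s["orientation"],4)); print(*to_tool(s,a[:3],np.radians(a[3]) if len(a)>3 else None))
E
python3 e.py .523 -.319 .034 94.9
```

```text
3.725 [ 0.5227 -0.327   0.2111] [ 2.000e-04 -4.180e-02  9.991e-01 -0.000e+00]
[ -0.9   7.9 177.1] [-0.    0.   -0.01]
```

>>> move_arm(
  targets=[
    [[-1, 8, 60], [0, 0, 0], 0],
    [[-1, 8, 110], [0, 0, 0], 0],
    [[-1, 8, 145], [0, 0, 0], 0],
    [[-1, 8, 177], [0, 0, 0], 0],
    [[-1, 8, 177], [0, 0, 0], 0],
  ],
)

```text
clock: 4.35
tcp_pos: [0.5212, -0.3177, 0.0315]
orientation: [-0.002, -0.042, 0.999, 0.002]
wrist_force: [-0.3, 0.1, 0.7]
finger_gap: 0.0426
grip_force: 0.0
```

>>> move_arm(
  targets=[
    [[0, 0, 0], [0, 0, 0], 1],
    [[0, 0, 0], [0, 0, 0], 1],
    [[0, 0, 0], [0, 0, 0], 1],
    [[0, 0, 0], [0, 0, 0], 1],
  ],
  squeeze=80,
)

```text
clock: 4.85
tcp_pos: [0.5243, -0.3196, 0.0357]
orientation: [0.002, -0.042, 0.999, 0.0]
wrist_force: [-0.1, 5.3, 6.2]
finger_gap: 0.011
grip_force: 78.1
```

>>> move_arm(
  targets=[
    [[0, 0, -40], [0, 0, 0], 1],
    [[0, 0, -95], [0, 0, 0], 1],
    [[0, 0, -150], [0, 0, 0], 1],
    [[-13, 60, -150], [0, 0, 0], 1],
    [[-26, 120, -150], [-1, 0, 0], 1],
  ],
)

```text
clock: 5.48
tcp_pos: [0.5387, -0.1952, 0.1857]
orientation: [-0.003, -0.042, 0.995, 0.088]
wrist_force: [0.2, 0.1, -4.8]
finger_gap: 0.0109
grip_force: 79.3
```

>>> move_arm(
  targets=[
    [[-11, 45, 17], [-1, 0, 0], 1],
    [[-22, 95, 34], [-2, 0, 0], 1],
    [[-33, 140, 51], [-3, 0, 0], 1],
    [[-42, 173, 68], [-4, 0, 0], 1],
    [[-42, 173, 68], [-4.2, 0, 0], 1],
  ],
)

```text
clock: 6.1
tcp_pos: [0.565, -0.0127, 0.1435]
orientation: [-0.021, -0.037, 0.897, 0.439]
wrist_force: [0.4, -0.8, -5.0]
finger_gap: 0.0105
grip_force: 79.4
```

```bash
cat > f.py <<'E'
from h import *
for n in ("wrist",):
    s=env.get_state(); p=env.read_camera(n); save(p,"f_%s.png"%n)
print(s["clock"],np.round(s["tcp_pos"],4),np.round(s["joint_pos"],2)); T=T_tool(s); print(np.round(T[:3,:3],3)); print(to_tool(s,[.565,-.01,.035])[0])
p=env.read_camera("scene"); save(p,"f_scene.png",(150,100,430,310),2.5)
E
python3 f.py
```

```text
6.1 [ 0.565  -0.0127  0.1435] [-0.53  0.72  0.14  1.62  0.7  -0.85]
[[-0.996 -0.048 -0.07 ]
 [-0.085  0.612  0.787]
 [ 0.005  0.79  -0.613]]
[ -0.8 -84.   68.7]
```

View pics/f_scene.png

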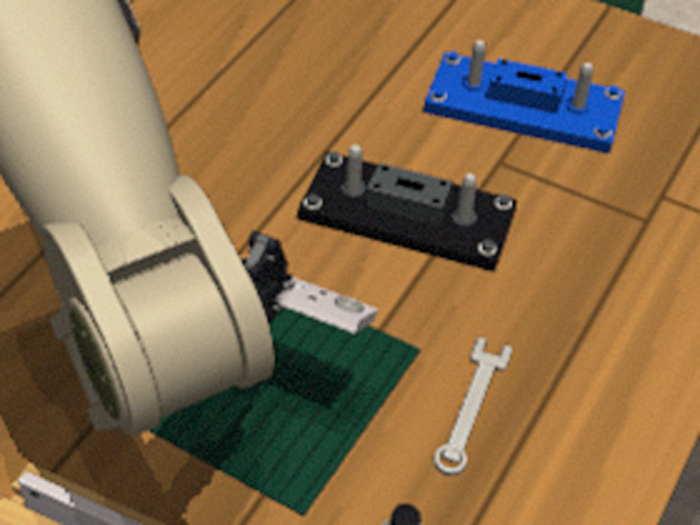

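>>> move_arm(
  targets=[
    [[-1, -40, 33], [0, 0, 0], 1],
    [[-1, -75, 60], [0, 0, 0], 1],
    [[-1, -84, 68], [0, 0, 0], 1],
    [[-1, -88, 71], [0, 0, 0], 1],
    [[-1, -88, 71], [0, 0, 0], 1],
  ],
)

```text
clock: 6.82
tcp_pos: [0.5679, -0.0123, 0.0352]
orientation: [-0.017, -0.037, 0.898, 0.437]
wrist_force: [0.6, 0.2, -2.9]
finger_gap: 0.0106
grip_force: 79.4
```

>>> move_arm(
  targets=[
    [[0, 0, 0], [0, 0, 0], 1],
    [[0, -2, 1.5], [0, 0, 0], 1],
    [[0, -4, 3], [0, 0, 0], 1],
  ],
)

```text
clock: 7.2
tcp_pos: [0.5671, -0.0118, 0.0288]
orientation: [-0.018, -0.037, 0.898, 0.438]
wrist_force: [-0.0, -0.1, -3.6]
finger_gap: 0.0105
grip_force: 79.5
```

>>> move_arm(
  targets=[
    [[0, -1.5, 1.2], [0, 0, 0], 1],
    [[0, -3, 2.4], [0, 0, 0], 1],
    [[0, -3, 2.4], [0, 0, 0], 1],
  ],
)

```text
clock: 7.58
tcp_pos: [0.5669, -0.0117, 0.0253]
orientation: [-0.018, -0.037, 0.898, 0.438]
wrist_force: [-1.8, -0.8, 1.9]
finger_gap: 0.0108
grip_force: 80.4
```

>>> move_arm(
  targets=[
    [[0, 0, 0], [0, 0, 0], 0.5],
    [[0, 0, 0], [0, 0, 0], 0.5],
    [[0, 0, -20], [0, 0, 0], 0.5],
    [[0, 0, -45], [0, 0, 0], 0.5],
    [[0, 0, -80], [0, 0, 0], 0.5],
  ],
)

```text
clock: 8.2
tcp_pos: [0.5719, -0.074, 0.0744]
orientation: [-0.019, -0.037, 0.898, 0.439]
wrist_force: [-0.3, -0.4, -0.7]
finger_gap: 0.0217
grip_force: 0.0
```

```bash
cat > g.py <<'E'
from h import *
import sys
s=env.get_state(); print(s["clock"],np.round(s["tcp_pos"],4),np.round(s["joint_pos"],2)); print(np.round(T_tool(s)[:3,:3],3))
for n in ("scene","top"):
    p=env.read_camera(n)
    if n=="scene": save(p,sys.argv[1],(150,100,430,310),2.5)
    for t in ["plate_c","plate_hole","post_top","die"]:
        for d in env.landmark_of(t,p): print(n,t,np.round(d["centre"],4),round(d["confidence"],2),np.round(proj(p,d["centre"])))
E
python3 g.py g.png
```

```text
8.2 [ 0.5719 -0.074   0.0744] [-0.6   0.86  0.21  1.6   0.66 -0.93]
[[-0.997 -0.051 -0.066]
 [-0.083  0.612  0.786]
 [ 0.001  0.789 -0.615]]
scene plate_c [ 0.3016 -0.2915  0.0311] 0.65 [106. 280.]
scene plate_c [ 0.5655 -0.0193  0.0067] 0.63 [262. 252.]
scene plate_hole [ 0.3412 -0.2401  0.0289] 0.85 [134. 272.]
scene plate_hole [ 0.505  -0.0262  0.0092] 0.72 [241. 243.]
scene post_top [0.5424 0.4806 0.083 ] 0.95 [343. 118.]
scene post_top [0.5043 0.239  0.0829] 0.56 [292. 161.]
scene die [ 0.5674  0.2577 -0.0019] 0.77 [314. 187.]
scene die [ 0.7695 -0.1546 -0.0042] 0.54 [309. 335.]
top plate_c [ 0.5631 -0.0241  0.0116] 0.86 [292. 209.]
top plate_c [ 0.7541 -0.405   0.035 ] 0.66 [407. 153.]
top plate_hole [ 0.5023 -0.0214  0.0092] 0.9 [291. 228.]
top plate_hole [ 0.8214 -0.4068  0.0248] 0.71 [406. 134.]
top post_top [0.5003 0.2428 0.0831] 0.78 [206. 225.]
top post_top [0.5403 0.4833 0.0834] 0.63 [129. 211.]
top die [6.008e-01 4.951e-01 1.000e-04] 0.75 [134. 196.]
top die [0.5644 0.2533 0.0033] 0.57 [207. 208.]
```

View pics/g.png

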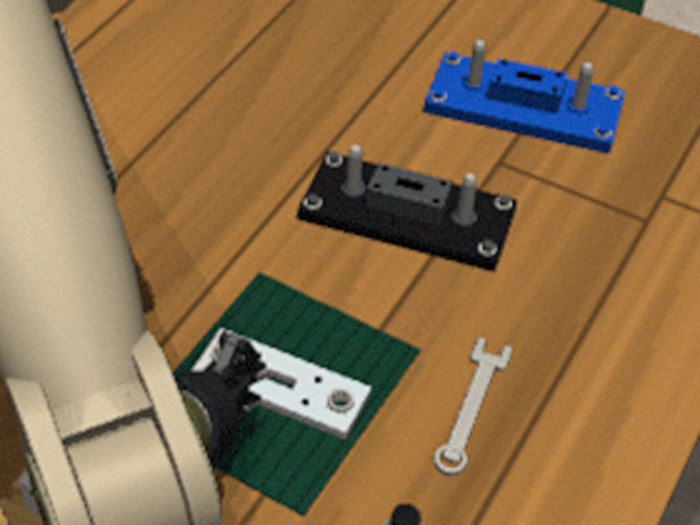

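The plate lies flat on the mat, collars up, with its visible collar at crop (342,400); the gripper is clear of it. Next I raise the tool, turn it down, and open.

>>> move_arm(
  targets=[
    [[0, 50, -15], [0, 0, 0], 0.5],
    [[2, 95, -30], [1, 0, 0], 0],
    [[3, 127, -42], [2, 0, 0], -1],
    [[3, 127, -42], [3, 0, 0], -1],
    [[3, 127, -42], [4, 0, 0], -1],
  ],
)

```text
clock: 9.32
tcp_pos: [0.5658, -0.0295, 0.2017]
orientation: [-0.002, -0.041, 0.994, 0.101]
wrist_force: [0.4, 0.8, 0.5]
finger_gap: 0.0852
grip_force: 0.0
```

```bash
python3 e.py .565 -.022 .2 94.8
```

```text
9.325 [ 0.5658 -0.0295  0.2017] [-0.0023 -0.0411  0.994   0.1013]
[0.2 7.1 3.2] [ 1.16  0.02 -0.01]
```

>>> move_arm(
  targets=[
    [[0, 7, 3], [1, 0, 0], -1],
    [[0, 7, 3], [1.16, 0, 0], -1],
    [[0, 7, 3], [1.16, 0, 0], -1],
  ],
)

```text
clock: 9.7
tcp_pos: [0.5643, -0.0215, 0.1982]
orientation: [-0.001, -0.042, 0.999, 0.004]
wrist_force: [-1.0, -0.5, -0.0]
finger_gap: 0.0856
grip_force: 0.0
```

```bash
cat > k.py <<'E'
from h import *
s=env.get_state(); p=env.read_camera("wrist"); save(p,"k.png"); print(s["clock"],np.round(s["tcp_pos"],4),np.round(s["orientation"],3),s["qvel"].round(3))
for t in ["plate_c","plate_hole"]:
    for d in env.landmark_of(t,p): print(t,np.round(d["centre"],4),round(d["confidence"],2),np.round(proj(p,d["centre"],s)))
m=env.regions_of("plate_c",p)
for d in m:
    ys,xs=np.nonzero(d["mask"])
    P=np.array([unproj(p,(u,v),.015,s)[:2] for u,v in zip(xs,ys)])
    c,wh,a=cv2.minAreaRect((P*1000).astype(np.float32)); print(d["confidence"],c,wh,a)
E
python3 k.py
```

```text
9.7 [ 0.5643 -0.0215  0.1982] [-0.001 -0.042  0.999  0.004] [-0.036  0.02   0.013  0.003  0.004 -0.003]
plate_c [ 0.5655 -0.0206  0.0115] 0.68 [282. 182.]
plate_hole [ 0.5013 -0.0283  0.011 ] 0.75 [279. 109.]
0.84 (569.3568115234375, -22.837154388427734) (169.01657104492188, 59.95075607299805) 4.8404860496521
```

View pics/k.png

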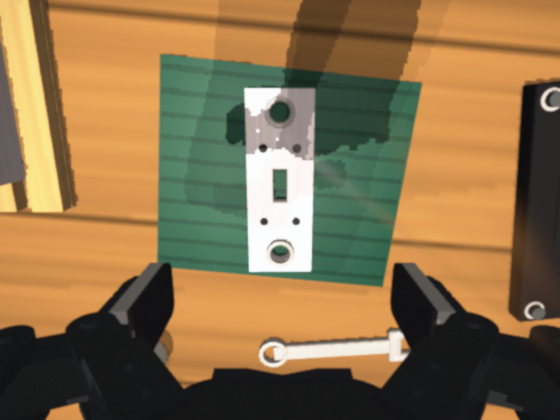

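>>> move_arm(
  targets=[
    [[-2.5, -0.5, 60], [0, 0, 0], -1],
    [[-2.5, -0.5, 120], [0, 0, 0], -1],
    [[-2.5, -0.5, 165], [0, 0, 0], -1],
    [[-2.5, -0.5, 188], [0, 0, 0], -1],
    [[-2.5, -0.5, 192], [0, 0, 0], -1],
  ],
)

```text
clock: 10.52
tcp_pos: [0.5654, -0.0221, 0.004]
orientation: [-0.002, -0.04, 0.999, 0.004]
wrist_force: [0.1, 0.3, 0.3]
finger_gap: 0.0855
grip_force: 0.0
```

```bash
python3 e.py .567 -.022 .0 94.84
```

```text
10.525 [ 0.5654 -0.0221  0.004 ] [-0.0025 -0.0401  0.9992  0.0043]
[-1.6 -0.   4. ] [ 0.05 -0.03 -0.02]
```

>>> move_arm(
  targets=[
    [[-1.5, 0, 4], [0.05, -0.03, 0], -1],
    [[-1.5, 0, 4], [0.05, -0.03, 0], 1],
    [[-1.5, 0, 4], [0.05, -0.03, 0], 1],
    [[-1.5, 0, 4], [0.05, -0.03, 0], 1],
    [[-1.5, 0, 4], [0.05, -0.03, 0], 1],
  ],
  squeeze=60,
)

```text
clock: 11.15
tcp_pos: [0.5698, -0.0215, 0.0042]
orientation: [0.004, -0.041, 0.999, -0.001]
wrist_force: [-1.5, -0.7, 5.3]
finger_gap: 0.0576
grip_force: 64.6
```

>>> move_arm(
  targets=[
    [[0, 0, -30], [0, 0, 0], 1],
    [[0, 0, -90], [0, 0, 0], 1],
    [[-3, 40, -130], [0, 0, -0.3], 1],
    [[-8, 100, -170], [0, 0, -0.65], 1],
    [[-12, 140, -170], [0, 0, -0.65], 1],
  ],
)

```text
clock: 11.78
tcp_pos: [0.5697, 0.1212, 0.1759]
orientation: [0.006, -0.098, 0.995, -0.001]
wrist_force: [0.9, -0.8, -4.7]
finger_gap: 0.0574
grip_force: 67.0
```

>>> move_arm(
  targets=[
    [[0, 0, 0], [0, 0, 0], 1],
    [[0, 0, 0], [0, 0, 0], 1],
  ],
)

```text
clock: 12.02
tcp_pos: [0.5676, 0.1197, 0.1718]
orientation: [0.002, -0.098, 0.995, -0.001]
wrist_force: [0.0, -0.6, -4.1]
finger_gap: 0.0578
grip_force: 67.0
```

```bash
cat > l.py <<'E'
from h import *
s=env.get_state(); p=env.read_camera("wrist"); save(p,"l.png"); print(s["clock"],np.round(s["tcp_pos"],4),np.round(s["orientation"],4),s["qvel"].round(3))
for t in ["plate_c","plate_hole","post_top","die"]:
    for d in env.landmark_of(t,p): print(t,np.round(d["centre"],4),round(d["confidence"],2),np.round(proj(p,d["centre"],s)))
E
python3 l.py
```

```text
12.025 [0.5676 0.1197 0.1718] [ 0.002  -0.0982  0.9952 -0.001 ] [-0.028  0.005 -0.008 -0.003  0.001  0.001]
post_top [0.4961 0.2428 0.0842] 0.74 [501. 139.]
die [ 0.5686  0.2588 -0.001 ] 0.76 [435. 213.]
```

View pics/l.png

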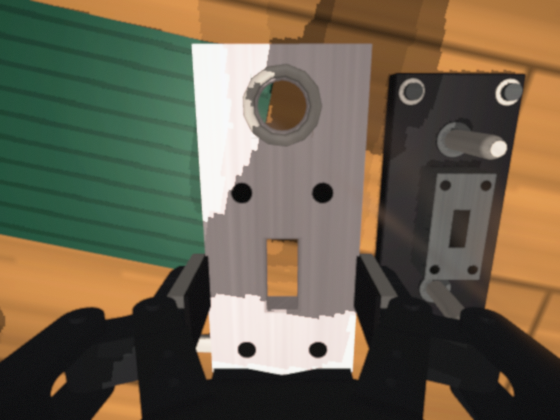

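The picture shows the plate held collars up with the near hole at (282,105) and the slot at (282,272). The die is on the right, with post 1's top at about (498,149) and post 2 at (430,290) half behind a finger. I'll shift away from the robot to see both posts.

>>> move_arm(
  targets=[
    [[-60, -5, -10], [0, 0, 0], 1],
    [[-60, -5, -10], [0, 0, 0], 1],
    [[-60, -5, -10], [0, 0, 0], 1],
    [[-60, -5, -10], [0, 0, 0], 1],
  ],
)

```text
clock: 12.78
tcp_pos: [0.6272, 0.126, 0.1827]
orientation: [0.002, -0.097, 0.995, -0.001]
wrist_force: [-0.7, -0.6, -3.9]
finger_gap: 0.0579
grip_force: 67.0
```

```bash
sed -i 's/l.png/m.png/' l.py; python3 l.py
python3 - <<'E'
import cv2;a=cv2.imread('pics/m.png');cv2.imwrite('pics/m2.png',cv2.resize(a[0:300,180:560],None,fx=2,fy=2,interpolation=cv2.INTER_CUBIC))
E
```

```text
12.775 [0.6272 0.126  0.1827] [ 2.300e-03 -9.740e-02  9.952e-01 -8.000e-04] [ 0.004 -0.012 -0.003 -0.003 -0.     0.001]
post_top [0.4995 0.2408 0.0827] 0.93 [509.  42.]
die [ 0.5693  0.2566 -0.0014] 0.91 [441. 145.]
```

View pics/m2.png

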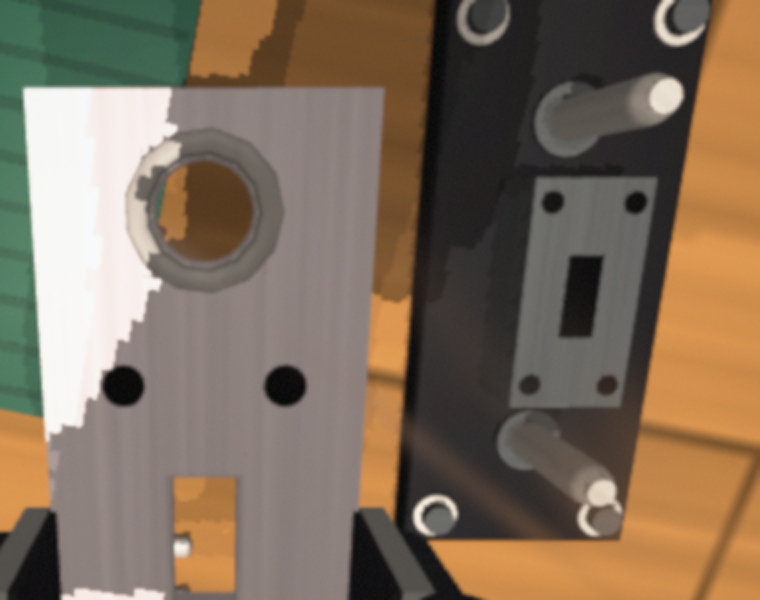

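Crop: post tops at (666,97) and (602,492), so picture (513,48.5) and (481,246). The collar centre is at crop (205,210), picture (282.5,105), and the die block corners give a cross-check.

```bash
cat > n.py <<'E'
from h import *
s=env.get_state(); p=env.read_camera("wrist"); T=T_tool(s); print(T[:3,:3].round(4))
P1=unproj(p,(513,48.5),.084,s);P2=unproj(p,(481,246),.084,s)
v=P2-P1; print("posts",P1.round(4),P2.round(4),"dist",np.linalg.norm(v),"mid",(P1+P2)/2,"yaw",np.degrees(np.arctan2(v[1],v[0])))
B=[unproj(p,(180+a/2,b/2),.05,s) for a,b in((535,178),(657,178),(620,407),(511,407))]
print("block",np.mean(B,0).round(4),[round(np.linalg.norm(B[i]-B[i-1])*1000,1) for i in range(4)])
# plate in tool: points on planes by tool z
C=np.array(p["mount"]); f=210/np.tan(np.radians(p["fovy"]/2))
def tool(uv,z):
    d=C[:3,:3]@np.array([(uv[0]-p["cx"])/f,-(uv[1]-p["cy"])/f,-1]); return C[:3,3]+d*(z-C[2,3])/d[2]
o=lambda a,b:(180+a/2,b/2)
for zc in(-.0048,-.010):
    print("collar",(tool(o(205,210),zc-.012)*1e3).round(1),"dia",np.linalg.norm(tool(o(126,210),zc-.012)-tool(o(284,210),zc-.012))*1e3,
     "hole low rim",(tool(o(206,209),zc-.006)*1e3).round(1))
    q=[(tool(o(*x),zc-.006)*1e3).round(1)[:2] for x in((24,88),(384,88),(173,477),(237,477))]; print(q)
E
python3 n.py
```

```text
[[-0.9809 -0.1945  0.006 ]
 [-0.1945  0.9809 -0.0012]
 [-0.0056 -0.0023 -1.    ]]
posts [0.5031 0.2444 0.084 ] [0.6302 0.2693 0.084 ] dist 0.12950113247949438 mid [0.56668731 0.25685156 0.084     ] yaw 11.102633902504857
block [0.567  0.2568 0.05  ] [np.float64(85.3), np.float64(43.8), np.float64(85.2), np.float64(42.6)]
collar [ 66.4  -0.9 -16.8] dia 26.172400166518347 hole low rim [ 66.6  -0.8 -10.8]
[array([ 86. , -31.1]), array([86. , 28.9]), array([17.1, -7. ]), array([17.1,  5.2])]
collar [ 66.4  -1.  -22. ] dia 25.086373300328987 hole low rim [ 66.6  -0.8 -16. ]
[array([ 85.2, -29.9]), array([85.2, 27.7]), array([19.1, -6.8]), array([19.1,  5. ])]
```

>>> move_arm(
  targets=[
    [[12, 50, 0], [0, 0, 0], 1],
    [[24, 100, 0], [0, 0, 0], 1],
    [[32.6, 141, 0], [0, 0, 0], 1],
    [[32.6, 141, 30], [0, 0, 0], 1],
    [[32.6, 141, 60], [0, 0, 0], 1],
  ],
)

```text
clock: 13.7
tcp_pos: [0.5689, 0.2594, 0.1223]
orientation: [0.004, -0.099, 0.995, -0.001]
wrist_force: [0.7, -0.2, -3.4]
finger_gap: 0.0576
grip_force: 67.1
```

>>> move_arm(
  targets=[
    [[0, 0, 15], [0, 0, 0], 1],
    [[0, 0, 20], [0, 0, 0], 1],
    [[0, 0, 20], [0, 0, 0], 1],
  ],
)

```text
clock: 14.08
tcp_pos: [0.5696, 0.2581, 0.1027]
orientation: [0.003, -0.097, 0.995, -0.001]
wrist_force: [0.3, 0.1, -3.6]
finger_gap: 0.0575
grip_force: 67.1
```

```bash
python3 e.py .5678 .2581 .0512 101.15
cat > q.py <<'E'
from h import *
import sys
p=env.read_camera("scene"); save(p,sys.argv[1],(230,100,430,240),3.8)
E
python3 q.py q.png
```

```text
14.075 [0.5696 0.2581 0.1027] [ 3.000e-03 -9.750e-02  9.952e-01 -8.000e-04]
[ 2.   0.4 51.5] [-0.01  0.03  0.  ]
```

View pics/q.png

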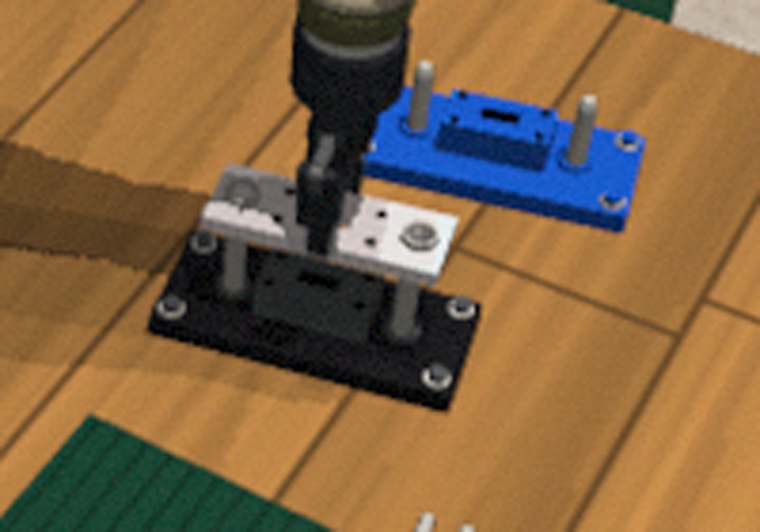

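The scene shows the plate over the black die, holes at about crop (240,190) and (420,235), with the posts beneath. I correct by 2 mm and descend in small steps.

>>> move_arm(
  targets=[
    [[2, 0.4, 5], [0, 0.03, 0], 1],
    [[2, 0.4, 12], [0, 0.03, 0], 1],
    [[2, 0.4, 18], [0, 0.03, 0], 1],
    [[2, 0.4, 22], [0, 0.03, 0], 1],
    [[2, 0.4, 22], [0, 0.03, 0], 1],
  ],
)

```text
clock: 14.75
tcp_pos: [0.5668, 0.2581, 0.0795]
orientation: [-0.0, -0.098, 0.995, -0.001]
wrist_force: [-0.6, 0.2, -3.9]
finger_gap: 0.0577
grip_force: 67.1
```

>>> move_arm(
  targets=[
    [[0, 0, 3], [0, 0, 0], 1],
    [[0, 0, 6], [0, 0, 0], 1],
    [[0, 0, 9], [0, 0, 0], 1],
    [[0, 0, 9], [0, 0, 0], 1],
  ],
)

```text
clock: 15.25
tcp_pos: [0.5668, 0.2581, 0.0707]
orientation: [-0.0, -0.098, 0.995, -0.001]
wrist_force: [0.7, -0.2, -3.3]
finger_gap: 0.0577
grip_force: 67.1
```

>>> move_arm(
  targets=[
    [[0, 0, 4], [0, 0, 0], 1],
    [[0, 0, 8], [0, 0, 0], 1],
    [[0, 0, 12], [0, 0, 0], 1],
    [[0, 0, 16], [0, 0, 0], 1],
    [[0, 0, 16], [0, 0, 0], 1],
  ],
)

```text
clock: 15.88
tcp_pos: [0.5668, 0.2581, 0.0545]
orientation: [-0.0, -0.098, 0.995, -0.001]
wrist_force: [-0.1, -0.3, -4.3]
finger_gap: 0.0575
grip_force: 67.1
```

>>> move_arm(
  targets=[
    [[0, 0, 1], [0, 0, 0], 1],
    [[0, 0, 2], [0, 0, 0], 1],
    [[0, 0, 3], [0, 0, 0], 1],
    [[0, 0, 3], [0, 0, 0], 1],
  ],
)

```text
clock: 16.38
tcp_pos: [0.5671, 0.2581, 0.052]
orientation: [-0.0, -0.098, 0.995, -0.001]
wrist_force: [-0.4, 0.0, -4.6]
finger_gap: 0.0575
grip_force: 67.1
```

>>> move_arm(
  targets=[
    [[0, 0, 0.7], [0, 0, 0], 1],
    [[0, 0, 1.4], [0, 0, 0], 1],
    [[0, 0, 2], [0, 0, 0], 1],
    [[0, 0, 2], [0, 0, 0], 1],
  ],
)

```text
clock: 16.88
tcp_pos: [0.5672, 0.2582, 0.0513]
orientation: [0.0, -0.098, 0.995, -0.001]
wrist_force: [-3.5, -0.5, 5.0]
finger_gap: 0.0578
grip_force: 68.1
```

Seated: contact force changed by about +9 N at the expected height. Release and retreat.

>>> move_arm(
  targets=[
    [[0, 0, 0], [0, 0, 0], 0],
    [[0, 0, 0], [0, 0, 0], -0.6],
    [[0, 0, 0], [0, 0, 0], -1],
    [[0, 0, 0], [0, 0, 0], -1],
    [[0, 0, 0], [0, 0, 0], -1],
  ],
)

```text
clock: 17.5
tcp_pos: [0.5672, 0.2582, 0.05]
orientation: [0.0, -0.098, 0.995, -0.001]
wrist_force: [-0.7, -0.3, -0.2]
finger_gap: 0.0857
grip_force: 0.0
```

>>> move_arm(
  targets=[
    [[0, 0, -20], [0, 0, 0], -1],
    [[0, 0, -60], [0, 0, 0], -1],
    [[0, 0, -110], [0, 0, 0], -1],
    [[0, 0, -150], [0, 0, 0], -1],
    [[0, 0, -150], [0, 0, 0], -1],
  ],
)

```text
clock: 18.12
tcp_pos: [0.5694, 0.2592, 0.2044]
orientation: [0.004, -0.098, 0.995, -0.0]
wrist_force: [-0.5, 0.1, 0.3]
finger_gap: 0.0857
grip_force: 0.0
```

```bash
python3 q.py r.png
python3 - <<'E'
from h import *
s=env.get_state(); p=env.read_camera("wrist"); print(s["clock"],s["tcp_pos"],s["finger_gap"])
for t in ["plate_c","plate_hole"]:
    for d in env.landmark_of(t,p): print(t,np.round(d["centre"],4),round(d["confidence"],2))
a=cv2.imread("pics/r.png"); cv2.imwrite("pics/rr.png",np.hstack([cv2.resize(a,(400,280)),cv2.resize(p["pixels"][:,:,::-1],(373,280))]))
E
```

```text
18.175 [0.56822219 0.25881634 0.20192426] 0.08561179689884403
plate_c [0.5631 0.2598 0.0595] 0.73
plate_c [ 7.428e-01  5.700e-02 -1.000e-04] 0.58
plate_hole [0.4993 0.2452 0.0544] 0.77
```

View pics/rr.png

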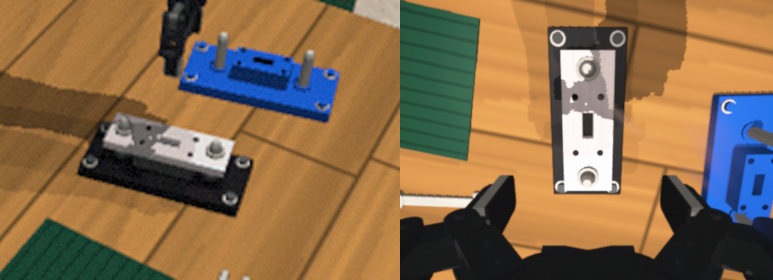

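The plate sits flat on the black die block, with both posts through the collars at left panel (125,125) and (215,147). The gripper is clear of it.

```bash
python3 -c "
from workcell import env
print(env.hand_in())"
```

```text
the job is handed in; nothing more can be done
None
```

The guide plate is fitted on the black die set, collars up and seated on the die block with both posts through its holes, then released with the gripper clear, and the job is handed in; no pass/fail verdict came back.

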